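# Secure the slotted guard and hold a scraper blade in the inspection box

### The arm

A 6-joint arm with a two-finger parallel gripper is mounted at the origin on a cart in front of the work surface, level with it; the furniture and walls round the work are solid. World frame = base frame: x ahead of the robot, y to its left, z up, the work surface at z = 0. Lengths are in m, angles in rad, forces in N, time in s.
With the tool pointing down it reaches from about 0.275 to 0.75 m from the base axis. Payload 10.2 kg.
Tool frame: the origin (TCP) lies at the very end of the fingers, on their centre line; the grasp point (between the pads) lies 19 mm behind it; z points along the fingers, y is the line along which they close (so a half turn about z gives the same grasp; the last joint's range is limited). The gripper opens to 88 mm and grips with 3 to 60 N. Pads are 18 mm wide; open, the fingers measure 123 mm over their backs; the gripper's body (75 mm by 187 mm) begins 45 mm behind the grasp point.
Start: joints at [-0.962, 0.313, 1.498, -0, 1.331, -0.223], TCP at [0.388, -0.354, 0.239] pointing down, gripper open.
Joint ranges: [-2.94, 2.94], [-0.97, 2.17], [0.19, 2.56], [-1.23, 4.37], [0.02, 3.11], [-2.88, 2.88]. Speed limits (rad/s): [2.39, 2.39, 3.01, 3.14, 3.14, 3.14].

### API

Orientations are given as a unit quaternion [x, y, z, w].
In Python, from station import robot, optics gives the robot as it stands. The module is installed in compiled form; this text tells all that it offers.
- The arm moves only by the tool play_rows, never from a script. Its argument "motion" is a list of rows, each a list of 5 numbers: the closure in counts, from 0 (fully open) to 255 (shut), then the shift along the tool's x, y, z in cm, then the turn about the tool's z in rad. A call has 1 to 12 rows; each row is the pose to reach, as a shift and turn from the pose commanded when the call began, along the tool's axes at that moment; what a row does not reach only later rows make up. A row lasts 1/10 s, in which the tool goes at most 50 mm and 8.59 degrees, less where a joint would pass 70% of its speed; a pose out of reach is approached as far as the arm can. A call with a gripper value outside its range is refused whole. The fingers move at their own pace and stop on an object; "newtons" is the grip in N (left out, the last holds). Time passes only in rows, so rows that repeat a pose let the fingers close. It gives the time, the measured TCP pose, the force, the opening and the grip force at its end, in the units of the state.
- robot.get_obs(): the state, without advancing time (a new reading comes with each control period).
- optics.read_camera(name): name is "scene" or "top" or "wrist"; returns a dict with "frame" (480x640x3 uint8, blue, green, red), "fx", "fy", "cx", "cy" (pixels), "R" (3x3) and "t" (3): a world point X has camera coordinates R X + t. Camera axes: x right, y down, z forward; pixel columns grow to the right and rows downward; lengths in m; the calibration is good to about 2 mm. A picture is of the moment at which its call begins. There is no depth.
- robot.close_job(): hands the job in; it is judged then, once.
The state is a dict: "clock": time; "q": joint angles; "qd": joint speeds; "joint_efforts": joint torques, N m; "tool_pos": TCP position; "eef_rot": TCP orientation; "contact_force": force on the tool from outside, world axes, zero at the start; "ft_torque": the same for the moment, N m; "gripper_width": finger opening in m; "grasp_force": force on a finger pad.
Only numpy, scipy, OpenCV 4.12 (cv2) and the standard library are available. Lean on these libraries where they do the work, as an engineer would, in place of code of your own. Each camera call takes 0.05 s, during which the arm holds its last target. There are 200 camera calls.

### The job

Turn the red turnbutton of the grey inspection box fully across the edge of its guard so that the shut guard is secured. Then take the orange-handled scraper out of the rack, lower its blade through the slot in the guard until the red line on the blade has gone below the guard, and finish while still holding it there upright in the gripper, with the scraper's collar clear above the guard. Keep the guard shut, and leave the blue-handled scraper, the loose wrench, the feeler gauge beside the box and the valve spring where they are.

Things in the scene. Friction and masses are not known exactly. Their poses are not given: they have to be found in the camera images.
- inspection_box: Grey hollow bench box 180 (x) x 130 (y) x 100 mm high, fixed, new place and yaw each time. Origin at the centre of its underside; x from its front (black panel, turnbutton) to its back, z up; floor inside at z 12 mm. On top a shut aluminium guard plate 6 mm thick, top at z 100 mm, x -54 to +84 mm, hinged at the back; in front of it a ledge at z 94 mm
- guard (a joint): hinge of the guard plate: 0 = shut (as at the start), grows as it is lifted, only its own weight (0.35 kg) shuts it
- slot (a point): centre of the slot in the guard, at the guard's top surface (100 mm above the bench), at x = +12 mm of the box. The slot goes through the 6 mm plate, 10 mm along its x by 36 mm along its y: 2 mm more than the blade on every side. Axes as the box's while the guard is shut. Yellow painted border 6 mm wide
- turnbutton (a joint): angle of the red turnbutton on its upright pivot at x -72 mm, y 0 of the box. At 0 its arm points along the box's -y, beside the guard; at 1.571 along the box's +x, straight across the guard's front edge (secured). Grows counterclockwise from above; stops at -0.05 and 1.62; friction about 0.06 N m, stays where left; starts at 0 to 0.5
- turnbutton_grip (a point): on the turnbutton's pivot axis, 125 mm above the bench, in its upright thumb wing: 12 mm thick (point x), 42 mm long (point y), from 109 to 135 mm above the bench. The arm under it is 14 mm wide, 102 to 109 mm above the bench, its end 44 mm from the pivot along the point's -y. The point turns with it: its axes match the box's at joint value 0
- rack: Light wooden rack 64 (x) x 180 (y) x 85 mm high, fixed, new place and yaw each time; origin at the centre of its underside. Two through slots 9 (x) x 35 (y) mm in its top, at y = +45 and -45 mm, hold the two scrapers blade down; which one stands where changes
- orange_scraper: Orange-handled scraper, 150 mm long, 0.11 to 0.23 kg, loose, upright in the rack. Origin at the blade's tip, z up to the handle. Blade 6 (x) x 32 (y) mm to z 70 mm, thinned over the last 8 mm; red line at z 40 mm; dark collar 28 x 42 mm, z 70 to 76 mm, rests on the rack; flat-sided handle 24 (x) x 30 (y) mm up to z 148 mm. A half turn about z is the same
- orange_scraper_tip (a point): tip of the orange scraper's blade (its origin)
- orange_scraper_handle (a point): point on the orange scraper's axis 120 mm above its tip, where the handle is best gripped across its 24 mm (x)
- blue_scraper: Same scraper with a blue handle in the other slot of the rack: leave it alone. Origin at its blade tip, 15 mm above the bench; its handle ends 165 mm above the bench
- wrench_0: loose steel combination wrench 34 x 172 x 8 mm lying on the bench: leave it alone. Origin at its underside
- feeler_set: loose folded steel feeler gauge set, a flat bar 18 x 95 x 12 mm, lying on the bench to the right of the box: leave it alone. Origin at its underside
- valve_spring: loose grey coil spring 31 mm across, 48 mm high, standing on the bench: leave it alone. Origin at the centre of its underside
There are look-alikes about, which are no part of the job. What is meant by the orange_scraper is not purple, and is the larger of those in its own colour.

How it is judged:
By the outcome, as a careful person would: the job done as asked, in the order asked, and still so for the second after the job is handed in, while the arm keeps its last pose, push and grip.
It also fails if it takes over 59 s, if anything falls off the work surface, if the arm or the gripper's body presses on something with over 40 N, if the wrist force passes 120 N, or if a joint passes its speed limit or range.

## Working session

There is one attempt and no reset: what is moved stays moved. The work goes in short steps, Python scripts to look and compute and a tool call to move; the robot and the scene stay as the last step left them, time stands still between calls to the robot, and variables do not carry over. Pictures are saved under pics/ and viewed, at most 10 in all, crops included, and the job is handed in when it is done.

Besides the shell and the picture viewer there is one more tool, called after "Call:" as name(argument=value, ...) on one line, values as JSON. play_rows: Moves the arm, as the interface text tells. Its arguments: {"type":"object","properties":{"motion":{"type":"array","items":{"type":"array","items":{"type":"number"}}},"newtons":{"type":"number"}},"required":["motion"]}

```bash
mkdir -p pics; cat > h.py <<'E'
import numpy as np, cv2, json
from station import robot, optics
def snap(cam,fn):
    c=optics.read_camera(cam); cv2.imwrite('pics/'+fn,c['frame'])
    np.savez('pics/'+fn[:-4]+'.npz',**{k:c[k] for k in c}); return c
def load(fn): return np.load('pics/'+fn+'.npz')
def ray(c,u,v,z):
    R=np.array(c['R']);t=np.array(c['t']);o=-R.T@t
    d=R.T@np.array([(u-c['cx'])/c['fx'],(v-c['cy'])/c['fy'],1]); return o+d*(z-o[2])/d[2]
def proj(c,X):
    p=np.array(c['R'])@np.array(X)+np.array(c['t']); return np.array([c['fx']*p[0]/p[2]+c['cx'],c['fy']*p[1]/p[2]+c['cy']])
E
python3 - <<'E'
from h import *
for n in ('top','scene'):
    c=snap(n,n+'0.png'); print(n,c['fx'],-np.array(c['R']).T@c['t'])
print(robot.get_obs())
E
```

```text
top 503.95535354951187 [ 0.41033025 -0.18114965  1.01072174]
scene 534.317293423759 [ 0.35854603 -1.0720519   0.51127687]
{'clock': 0.1, 'q': array([-9.62396998e-01,  3.13401749e-01,  1.49832678e+00, -2.12156318e-07,
        1.33100075e+00, -2.23380644e-01]), 'qd': array([ 0.00076767, -0.0012192 , -0.00185793, -0.00065115, -0.00098588,
       -0.00159164]), 'joint_efforts': array([ 1.95139131e-03, -4.02813542e+01, -2.52644616e+01,  6.94712251e-02,
        3.42251093e-02, -6.91561513e-05]), 'tool_pos': array([ 0.38792037, -0.35344562,  0.23822728]), 'eef_rot': array([ 9.14756967e-01,  4.04004169e-01, -1.08831989e-04, -5.57793996e-04]), 'contact_force': array([ 0.59640165,  0.00406261, -0.55169475]), 'ft_torque': array([ 0.0029588 , -0.02100767, -0.00910899]), 'grasp_force': 0.0, 'gripper_width': 0.08806828148136785}
```

View pics/top0.png

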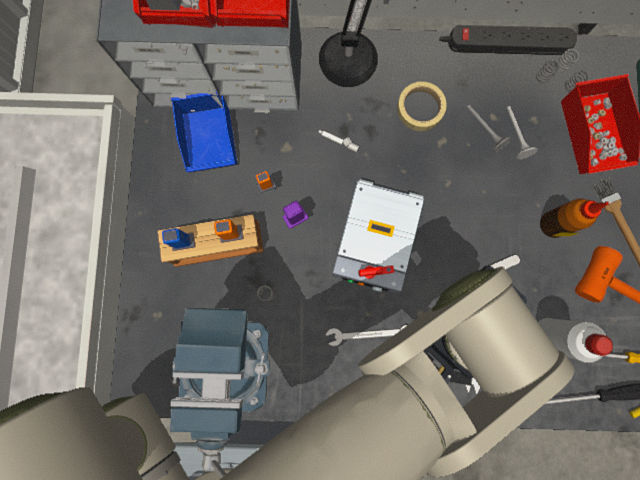

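View pics/scene0.png

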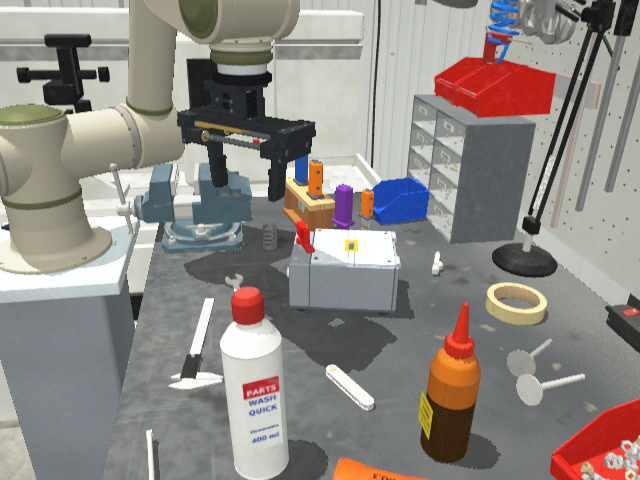

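The top view shows the box around (380,235), with its slot at about (381,228) and the red turnbutton at about (375,271). The rack is at (210,240), with the orange scraper in its right slot at (226,228) and the blue one at (175,238). I'll enlarge both.

```bash
python3 - <<'E'
from h import *
f=cv2.imread('pics/top0.png')
a=cv2.resize(f[170:300,325:435],None,fx=4,fy=4,interpolation=cv2.INTER_CUBIC)
b=cv2.resize(f[200:275,150:270],None,fx=3,fy=3,interpolation=cv2.INTER_CUBIC)
o=np.zeros((520,800,3),np.uint8); o[:,:440]=a; o[:225,440:800]=b
cv2.imwrite('pics/crop1.png',o)
E
```

```text
(no output)
```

View pics/crop1.png

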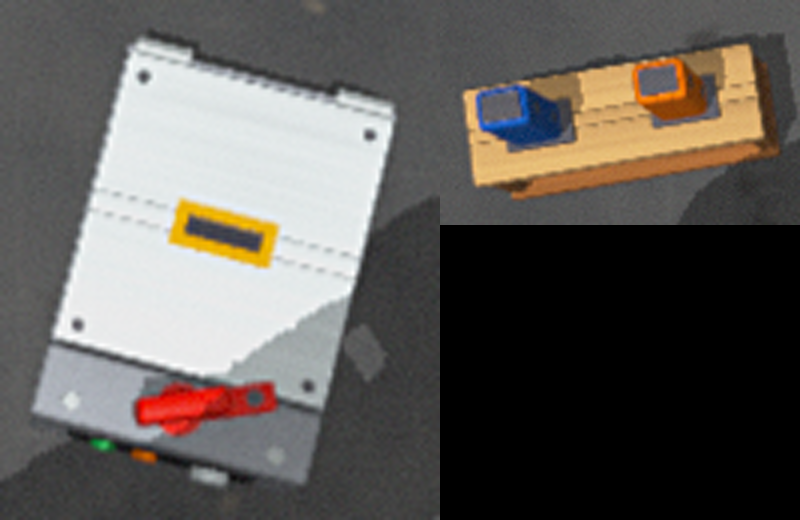

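The crop shows the guard corners at about (128,42), (395,112), (322,410) and (52,342), with the slot centred at (225,233). The button wing runs from (135,410) to (228,395), with the arm tip at (275,395). The rack top corners are (463,92), (752,44), (765,138) and (474,187), and the orange handle's top centre is (661,87).

```bash
python3 - <<'E'
from h import *
from scipy.optimize import least_squares
c=load('top0')
A=lambda x,y:(325+x/4-.4,170+y/4-.4); B=lambda x,y:(150+(x-440)/3-.3,200+y/3-.3)
def fit(model,pix,z):
    W=np.array([ray(c,*p,z)[:2] for p in pix]); m=np.array(model)
    def r(p):
        R=np.array([[np.cos(p[2]),-np.sin(p[2])],[np.sin(p[2]),np.cos(p[2])]]); return (m@R.T+p[:2]-W).ravel()
    s=least_squares(r,[*W.mean(0),-.2]); print(s.x.round(4),(s.fun*1e3).round(1)); return s.x
box=fit([(.084,.065),(.084,-.065),(-.054,-.065),(-.054,.065),(.012,0)],[A(128,42),A(395,112),A(322,410),A(52,342),A(225,233)],.1)
print('slot ray',ray(c,*A(225,233),.1))
Rb=np.array([[np.cos(box[2]),-np.sin(box[2])],[np.sin(box[2]),np.cos(box[2])]])
piv=box[:2]+Rb@[-.072,0]; print('pivot',piv,'slot',box[:2]+Rb@[.012,0])
w1=ray(c,*A(135,410),.135)[:2];e=ray(c,*A(275,395),.106)[:2]
print('wing end',w1-piv,'arm',e-piv,np.arctan2(*(e-piv)[::-1])+np.pi/2-box[2], 'w',np.arctan2(*(piv-w1)[::-1])+np.pi/2-box[2])
rk=fit([(.032,.09),(.032,-.09),(-.032,-.09),(-.032,.09)],[B(463,92),B(752,44),B(765,138),B(474,187)],.085)
Rr=np.array([[np.cos(rk[2]),-np.sin(rk[2])],[np.sin(rk[2]),np.cos(rk[2])]])
print('rackslot',rk[:2]+Rr@[0,-.045],'handle top',ray(c,*B(661,87),.163))
from scipy.spatial.transform import Rotation as Ro
s=robot.get_obs();print(Ro.from_quat(s['eef_rot']).as_matrix().round(3))
E
```

```text
[ 0.5552 -0.268  -0.2258] [-3.2  1.7 -2.7 -0.9  1.7 -2.7  3.5  1.1  0.7  0.8]
slot ray [ 0.56620496 -0.27148817  0.1       ]
pivot [ 0.48506073 -0.25185346] slot [ 0.56692856 -0.27065924]
wing end [-0.00402297  0.02182181] arm [ 0.00693168 -0.04257845] 0.3871741089400116 w 0.4081004705277418
[0.5401 0.0482 0.1973] [ 2.1  0.1  1.8  1.2 -2.2 -0.3 -1.8 -1. ]
rackslot [0.54889795 0.00405905] handle top [0.54598352 0.00312191 0.163     ]
[[ 0.674  0.739 -0.001]
 [ 0.739 -0.674  0.001]
 [ 0.    -0.001 -1.   ]]
```

Call:
play_rows(motion=[[0,2,0.1,0.5,-0.13],[0,4,0.1,1,-0.26],[0,6,0.2,1.5,-0.39],[0,8,0.2,2,-0.52],[0,10,0.3,2.5,-0.65],[0,12,0.3,3,-0.78],[0,14,0.3,3.5,-0.91],[0,14,0.3,3.5,-0.91],[0,14,0.3,3.5,-0.91]])

```text
clock: 1.0
tool_pos: [0.4844, -0.2522, 0.2035]
eef_rot: [0.645, 0.764, -0.0, -0.0]
contact_force: [0.1, -0.9, 0.0]
gripper_width: 0.088
grasp_force: 0.0
```

```bash
python3 - <<'E'
from h import *
c=snap('wrist','w1.png'); s=robot.get_obs(); print(s['clock'],s['tool_pos'],s['q'])
print(proj(c,[.485,-.252,.135]),proj(c,[.567,-.2707,.1]))
c=snap('top','top1.png')
E
```

```text
1.05 [ 0.48421145 -0.25259502  0.2037434 ] [-6.95308864e-01  3.87813157e-01  1.48641219e+00 -2.52601821e-04
  1.26753719e+00 -8.63649371e-01]
[318.00715397 257.31684678] [441.32836189 287.74472478]
```

View pics/w1.png

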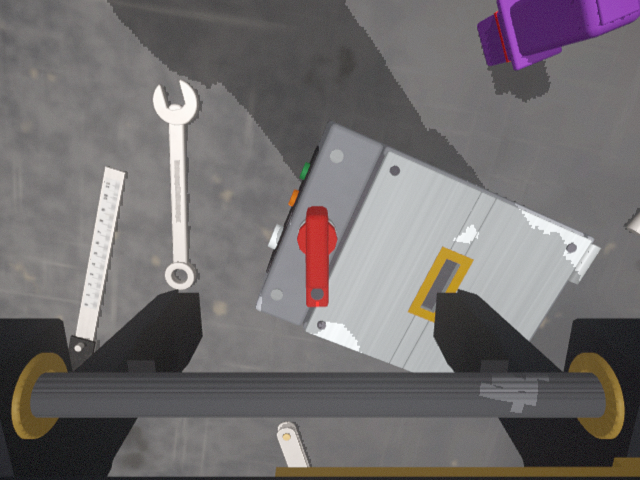

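The wrist view shows the arm and wing vertical in the image, with the disc at (317,238), the arm tip at (317,303) and the slot centre at (441,285). The fingers line up with the wing, and the slot is within 3 px of the prediction.

```bash
python3 - <<'E'
from h import *
c=load('w1')
p=ray(c,317,238.5,.105);e=ray(c,317.5,306,.109);print(p,e,np.arctan2(*(e-p)[[1,0]])+np.pi/2,np.linalg.norm(e-p))
print('slot',ray(c,441,285.5,.1), 'g corners',ray(c,388,148,.1),ray(c,308,328,.1),ray(c,597,240,.1))
print('box corner',ray(c,330,124,.094),ray(c,257,308,.094))
E
```

```text
[ 0.48417816 -0.25058922  0.105     ] [ 0.49157256 -0.29202421  0.109     ] 0.17659885429053368 0.04227925835426321
slot [ 0.56641669 -0.26925499  0.1       ] g corners [ 0.51537953 -0.1919531   0.1       ] [ 0.48885457 -0.31265428  0.1       ] [ 0.65255673 -0.2242267   0.1       ]
box corner [ 0.48050518 -0.18460922  0.094     ] [ 0.45400565 -0.30714631  0.094     ]
```

Call:
play_rows(motion=[[0,0,0,2,0],[0,0.1,0,4.5,0],[0,0.1,0,7,0],[0,0.1,0,8.5,0],[0,0.1,0,9.1,0],[150,0.1,0,9.1,0],[255,0.1,0,9.1,0],[255,0.1,0,9.1,0],[255,0.1,0,9.1,0],[255,0.1,0,9.1,0],[255,0.1,0,9.1,0],[255,0.1,0,9.1,0]], newtons=25)

```text
clock: 2.3
tool_pos: [0.4844, -0.2512, 0.1128]
eef_rot: [0.644, 0.765, -0.0, 0.0]
contact_force: [0.7, -0.2, -1.1]
gripper_width: 0.0343
grasp_force: 0.0
```

Call:
play_rows(motion=[[255,0,0,0,0],[255,0,0,0,0],[255,0,0,0,0],[255,0,0,0,0],[255,0,0,0,0]])

```text
clock: 2.8
tool_pos: [0.4838, -0.2513, 0.1127]
eef_rot: [0.644, 0.765, -0.0, -0.001]
contact_force: [-5.5, -0.7, 1.8]
gripper_width: 0.0118
grasp_force: 25.0
```

Call:
play_rows(motion=[[255,0,0,0,-0.12],[255,0,0,0,-0.24],[255,0,0,0,-0.36],[255,0,0,0,-0.48],[255,0,0,0,-0.6],[255,0,0,0,-0.72],[255,0,0,0,-0.84],[255,0,0,0,-0.96],[255,0,0,0,-1.08],[255,0,0,0,-1.19],[255,0,0,0,-1.19],[255,0,0,0,-1.19]])

```text
clock: 4.0
tool_pos: [0.484, -0.2511, 0.1127]
eef_rot: [0.106, 0.994, 0.0, -0.001]
contact_force: [-5.4, 0.3, 3.6]
gripper_width: 0.0116
grasp_force: 25.0
```

Call:
play_rows(motion=[[0,0,0,0,0],[0,0,0,0,0],[0,0,0,0,0],[0,0,0,0,0],[0,0,0,-2,0],[0,0,0,-6,0],[0,0,0,-10,0],[0,0,0,-13,0],[0,0,0,-13,0],[0,0,0,-13,0]])

```text
clock: 5.0
tool_pos: [0.4844, -0.2511, 0.2424]
eef_rot: [0.105, 0.994, -0.0, 0.0]
contact_force: [0.2, -0.1, -1.7]
gripper_width: 0.0874
grasp_force: 0.0
```

```bash
python3 - <<'E'
from h import *
c=snap('wrist','w2.png'); s=robot.get_obs(); print(s['clock'],s['tool_pos'],s['q'])
E
```

```text
5.05 [ 0.48410553 -0.25091224  0.24156593] [-6.93167045e-01  3.56547114e-01  1.42990524e+00  9.82874195e-05
  1.35686324e+00 -2.05395509e+00]
```

View pics/w2.png

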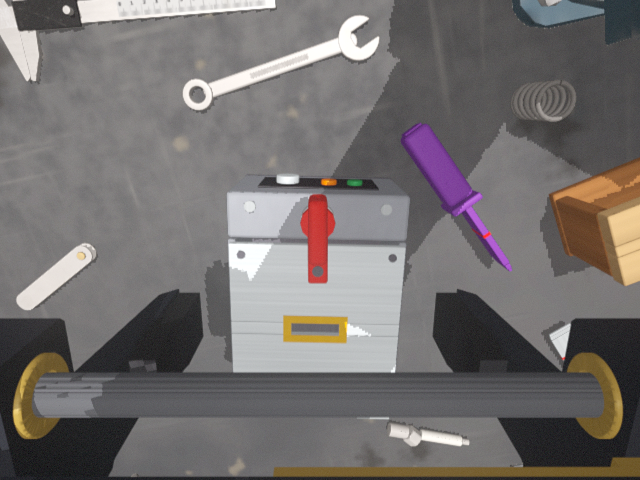

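The turnbutton now lies straight across the guard's front edge, from (317,222) to (317,283), and the slot centre is at (315,328). The purple look-alike seems to be lying down now, so I'll check the top view.

```bash
python3 - <<'E'
from h import *
c=load('w2')
p=ray(c,317.5,222,.105);e=ray(c,317.5,283,.107);print('arm dir',np.arctan2(*(e-p)[[1,0]]))
a=[ray(c,*q,.1) for q in [(285,315),(347,318),(346,343),(283,340)]]
print('slot',np.mean(a,0),'yaw', np.arctan2(*(a[0]-a[1])[[1,0]])+np.pi/2,np.arctan2(*(a[3]-a[2])[[1,0]])+np.pi/2)
g=ray(c,228,240,.1)-ray(c,406,243.5,.1); print(np.arctan2(*g[[1,0]])+np.pi/2)
t0=cv2.imread('pics/top1.png');t=snap('top','top2.png')['frame']
cv2.imwrite('pics/crop2.png',np.hstack([cv2.resize(x[150:310,150:440],None,fx=1.37,fy=1.37) for x in (t0,t)]))
E
```

```text
arm dir -0.2095322270575867
slot [ 0.56555838 -0.26910681  0.1       ] yaw -0.2629248784452436 -0.26307272327963305
-0.23013939424500318
```

View pics/crop2.png

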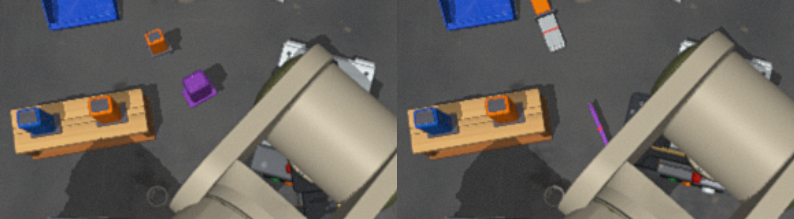

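Call:
play_rows(motion=[[0,-0.1,2.4,-0.8,0.11],[0,-0.2,4.8,-0.8,0.22],[0,-0.3,7.2,-0.8,0.33],[0,-0.4,9.6,-0.8,0.44],[0,-0.5,12,-0.8,0.55],[0,-0.5,14.4,-0.8,0.66],[0,-0.6,16.8,-0.8,0.77],[0,-0.7,19.2,-0.8,0.88],[0,-0.8,21.6,-0.8,0.99],[0,-0.8,24,-0.8,1.1],[0,-0.9,26.2,-0.8,1.163],[0,-0.9,26.2,-0.8,1.163]])

```text
clock: 6.3
tool_pos: [0.5476, 0.0052, 0.2493]
eef_rot: [0.633, 0.774, -0.0, -0.001]
contact_force: [-0.6, -0.7, -0.6]
gripper_width: 0.0881
grasp_force: 0.0
```

```bash
python3 - <<'E'
from h import *
c=snap('wrist','w3.png'); s=robot.get_obs(); print(s['clock'],s['tool_pos'],s['q'])
print(proj(c,[.548,.0035,.163]),proj(c,[.548,.0035,.091]))
E
```

```text
6.35 [0.54748116 0.00385388 0.24943966] [-2.06958003e-01  3.56474500e-01  1.40935210e+00 -1.22782680e-04
  1.37804071e+00 -4.07659055e-01]
[317.06264573 250.34074664] [317.3267791  219.98211542]
```

View pics/w3.png

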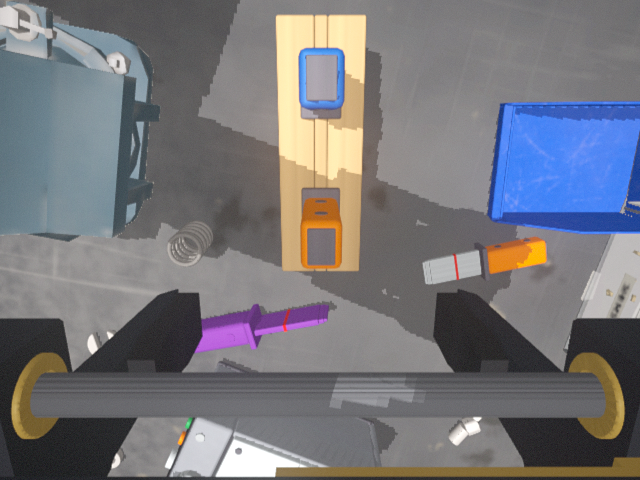

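The wrist view shows the orange handle's top centred at (321.5,246) and the rack aligned with the gripper. The purple and small orange look-alikes lie toppled, clear of the path.

```bash
python3 - <<'E'
from h import *
c=load('w3'); print(ray(c,321.5,246,.163),ray(c,320.8,200,.091))
E
```

```text
[0.5499587  0.00654732 0.163     ] [0.54750595 0.01856589 0.091     ]
```

Call:
play_rows(motion=[[0,0.1,0.2,2.5,0],[0,0.1,0.2,5.5,0],[0,0.1,0.2,8.5,0],[0,0.1,0.2,11.5,0],[0,0.1,0.2,13.3,0],[120,0.1,0.2,13.3,0],[255,0.1,0.2,13.3,0],[255,0.1,0.2,13.3,0],[255,0.1,0.2,13.3,0],[255,0.1,0.2,13.3,0],[255,0.1,0.2,13.3,0],[255,0.1,0.2,13.3,0]], newtons=30)

```text
clock: 7.55
tool_pos: [0.5496, 0.0046, 0.1179]
eef_rot: [0.634, 0.774, 0.0, 0.0]
contact_force: [-0.4, 0.1, -0.5]
gripper_width: 0.0343
grasp_force: 0.0
```

Call:
play_rows(motion=[[255,0,0,0,0],[255,0,0,0,0],[255,0,0,0,0],[255,0,0,0,0]])

```text
clock: 7.95
tool_pos: [0.5496, 0.0046, 0.1178]
eef_rot: [0.634, 0.774, 0.0, 0.0]
contact_force: [0.2, -0.7, -0.2]
gripper_width: 0.0237
grasp_force: 30.0
```

Call:
play_rows(motion=[[255,0,0,-0.7,0],[255,0,0,-2,0],[255,0,0,-4,0],[255,0,0,-6,0],[255,0,0,-8,0],[255,0,0,-10,0],[255,0,0,-12,0],[255,0,0,-13.5,0],[255,0,0,-14.5,0],[255,0,0,-14.5,0]], newtons=40)

```text
clock: 8.95
tool_pos: [0.5498, 0.0045, 0.2644]
eef_rot: [0.634, 0.774, 0.001, 0.001]
contact_force: [-0.4, -0.6, -1.4]
gripper_width: 0.0238
grasp_force: 40.0
```

Call:
play_rows(motion=[[255,-1.5,-0.2,0,0.02],[255,-4,-0.6,0,0.06],[255,-7,-1,0,0.11],[255,-10,-1.4,0,0.16],[255,-13,-1.8,0,0.21],[255,-16,-2.2,0,0.26],[255,-19,-2.7,0,0.31],[255,-22,-3.1,0,0.36],[255,-24.5,-3.4,0,0.4],[255,-26.3,-3.7,0,0.42],[255,-27.2,-3.8,0,0.423],[255,-27.2,-3.8,0,0.423]])

```text
clock: 10.15
tool_pos: [0.5655, -0.2704, 0.2621]
eef_rot: [0.782, 0.623, -0.0, -0.0]
contact_force: [-0.5, 1.2, -1.0]
gripper_width: 0.0239
grasp_force: 40.0
```

Call:
play_rows(motion=[[255,0,0,1.5,0],[255,0,0,3,0],[255,0,0,4,0],[255,0,0,4.6,0],[255,0,0,4.6,0]])

```text
clock: 10.65
tool_pos: [0.5657, -0.269, 0.2163]
eef_rot: [0.782, 0.624, -0.0, -0.001]
contact_force: [0.0, -0.6, -0.0]
gripper_width: 0.0237
grasp_force: 40.0
```

```bash
python3 - <<'E'
from h import *
c=snap('wrist','w4.png'); s=robot.get_obs(); print(s['clock'],s['tool_pos'],s['eef_rot'],s['contact_force'])
d=snap('scene','s4.png'); z=s['tool_pos'][2]-.103
print(z,'tip wrist',proj(c,[*s['tool_pos'][:2],z]),'tip scene',proj(d,[*s['tool_pos'][:2],z]),'slot',proj(c,[.566,-.2695,.1]),proj(d,[.566,-.2695,.1]))
o=np.zeros((480,800,3),np.uint8)
o[:,:400]=cv2.resize(c['frame'][180:300,270:370],None,fx=4,fy=4,interpolation=cv2.INTER_CUBIC)
o[:,400:]=cv2.resize(d['frame'][160:280,300:400],None,fx=4,fy=4,interpolation=cv2.INTER_CUBIC)
cv2.imwrite('pics/crop4.png',o)
E
```

```text
10.7 [ 0.56589088 -0.26929015  0.21695056] [7.81852290e-01 6.23463706e-01 2.63903038e-05 5.49662159e-05] [-0.88848721  0.97849804 -0.71201769]
0.11395055767668376 tip wrist [317.88075967 239.86006291] tip scene [351.16886456 236.94864369] slot [318.11632005 233.86836993] [350.91157563 244.26538211]
```

View pics/crop4.png

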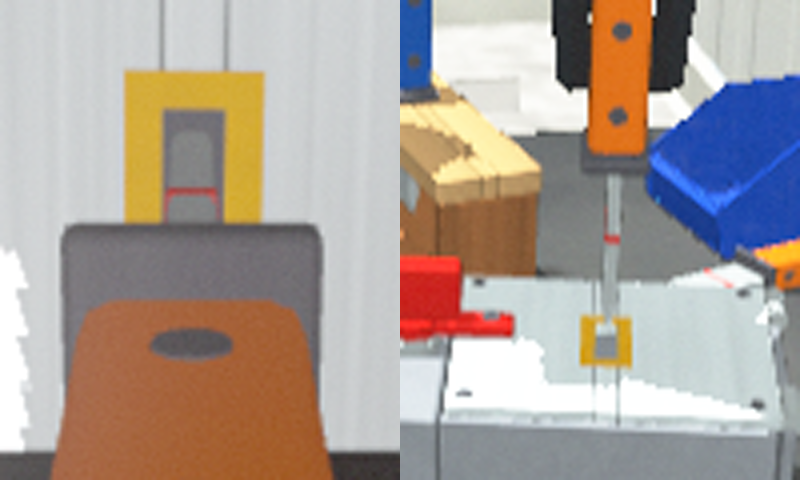

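The wrist crop shows the slot's sides at x=163 and 225 (centre 194) with the blade at 168 to 218 (centre about 192), so it is aligned in yaw and across. The slot's far edge is at y=110 and the blade's far edge at y=130. In the scene crop the slot border centre is at (606,341). Next I'll check the long direction numerically.

```bash
python3 - <<'E'
from h import *
c=load('w4');d=load('s4')
tp=np.array([.5659,-.2693]); X=np.array([np.cos(2*np.arctan2(.6235,.7819)),np.sin(2*np.arctan2(.6235,.7819))])
print(X, 'tool x ang',np.arctan2(X[1],X[0])-np.pi/2)
cr=lambda p:((p-[270,180])*4).round(1); cs=lambda p:((p-[300,160])*4).round(1)
for z in (.114,.122,.154):print('blade far',z,cr(proj(c,[*(tp+.016*X),z])),'near scene',cs(proj(d,[*(tp-.016*X),z])),'far',cs(proj(d,[*(tp+.016*X),z])))
for o in (.018,.024):print('slot',o,cr(proj(c,[*(tp+o*X),.1])),cs(proj(d,[*(tp-o*X),.1])),cs(proj(d,[*(tp+o*X),.1])))
E
```

```text
[0.22258868 0.97491245] tool x ang -0.22446896460111043
blade far 0.114 [191.7 136.5] near scene [205.  324.1] far [204.4 291.8]
blade far 0.122 [191.7 149.2] near scene [205.8 307. ] far [205.2 275.2]
blade far 0.154 [191.8 208.8] near scene [209.2 237.5] far [208.4 207.3]
slot 0.018 [191.7 103.6] [203.6 355.7] [203.  318.7]
slot 0.024 [191.7  65.7] [203.7 362.2] [202.9 312.7]
```

Call:
play_rows(motion=[[255,-0.22,0.03,0,0],[255,-0.22,0.03,0.4,0],[255,-0.22,0.03,0.8,0],[255,-0.22,0.03,0.9,0],[255,-0.22,0.03,0.9,0]])

```text
clock: 11.25
tool_pos: [0.5655, -0.2718, 0.2074]
eef_rot: [0.782, 0.623, -0.0, -0.0]
contact_force: [0.1, -1.2, -0.6]
gripper_width: 0.0237
grasp_force: 40.0
```

```bash
python3 - <<'E'
from h import *
c=snap('wrist','w5.png'); s=robot.get_obs(); print(s['clock'],s['tool_pos'],s['eef_rot'],s['contact_force'])
d=snap('scene','s5.png'); z=s['tool_pos'][2]-.1028
o=np.zeros((600,800,3),np.uint8)
o[:,:400]=cv2.resize(c['frame'][190:250,298:338],None,fx=10,fy=10,interpolation=cv2.INTER_CUBIC)
o[:,400:]=cv2.resize(d['frame'][205:265,332:372],None,fx=10,fy=10,interpolation=cv2.INTER_CUBIC)
cv2.imwrite('pics/crop5.png',o)
tp=s['tool_pos'][:2]; X=np.array([.2226,.9749])
cr=lambda p:((p-[298,190])*10).round(0); cs=lambda p:((p-[332,205])*10).round(0)
for zz in (z,z+.008,z+.04):print('blade far',zz,cr(proj(c,[*(tp+.016*X),zz])),'near scene',cs(proj(d,[*(tp-.016*X),zz])),'far',cs(proj(d,[*(tp+.016*X),zz])))
for o in (.018,.024):print('slot',o,cr(proj(c,[*(tp+o*X),.1])),cs(proj(d,[*(tp-o*X),.1])),cs(proj(d,[*(tp+o*X),.1])))
E
```

```text
11.3 [ 0.56555753 -0.27175886  0.20764556] [ 7.82017258e-01  6.23256766e-01 -1.63444818e-05 -1.03168746e-04] [-0.59168742 -0.565814   -1.20821342]
blade far 0.10484555953026267 [195. 236.] near scene [192. 415.] far [190. 333.]
blade far 0.11284555953026268 [195. 268.] near scene [194. 373.] far [192. 292.]
blade far 0.14484555953026268 [195. 416.] near scene [202. 200.] far [200. 123.]
slot 0.018 [195. 186.] [190. 446.] [189. 353.]
slot 0.024 [195.  88.] [191. 462.] [189. 338.]
```

View pics/crop5.png

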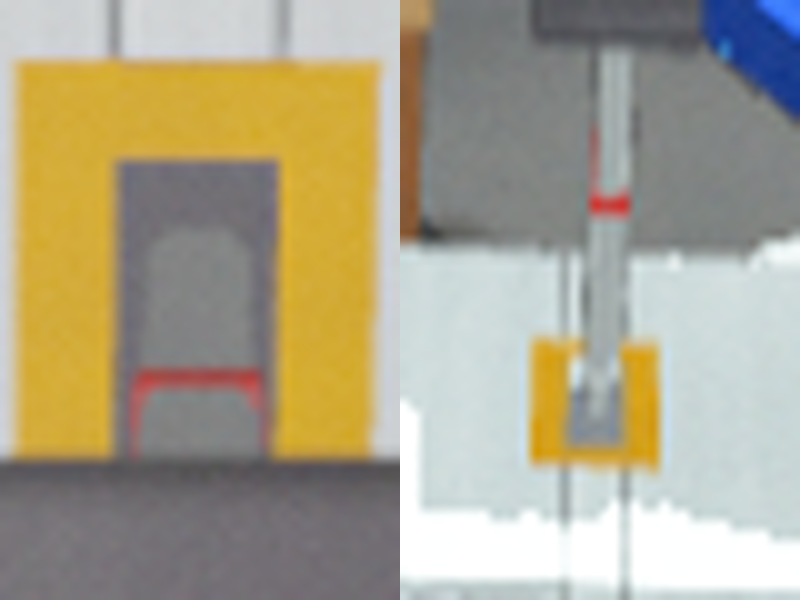

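The wrist crop shows the slot's sides at x=116 and 276 with the blade at 133 to 265, and the far edges at y=160 (slot) and about 230 (blade tip). The scene crop agrees to within about 0.5 mm. I'll lower it carefully.

Call:
play_rows(motion=[[255,0,0,0.2,0],[255,0,0,0.4,0],[255,0,0,0.6,0],[255,0,0,0.8,0],[255,0,0,1,0],[255,0,0,1.2,0],[255,0,0,1.2,0]])

```text
clock: 12.05
tool_pos: [0.5655, -0.2718, 0.1954]
eef_rot: [0.782, 0.623, -0.0, -0.0]
contact_force: [-0.4, 1.2, -1.9]
gripper_width: 0.0233
grasp_force: 40.0
```

Call:
play_rows(motion=[[255,0,0,0.3,0],[255,0,0,0.7,0],[255,0,0,1.1,0],[255,0,0,1.5,0],[255,0,0,1.5,0]])

```text
clock: 12.55
tool_pos: [0.5653, -0.2716, 0.1799]
eef_rot: [0.782, 0.623, -0.0, -0.001]
contact_force: [-0.8, 0.2, -1.7]
gripper_width: 0.024
grasp_force: 40.0
```

Call:
play_rows(motion=[[255,0,0,0.4,0],[255,0,0,0.9,0],[255,0,0,1.4,0],[255,0,0,1.9,0],[255,0,0,2.4,0],[255,0,0,2.9,0],[255,0,0,3.3,0],[255,0,0,3.5,0],[255,0,0,3.5,0],[255,0,0,3.5,0],[255,0,0,3.5,0]])

```text
clock: 13.65
tool_pos: [0.5657, -0.2718, 0.146]
eef_rot: [0.782, 0.623, 0.0, 0.0]
contact_force: [-0.7, -0.1, -1.4]
gripper_width: 0.0235
grasp_force: 40.0
```

```bash
python3 - <<'E'
from h import *
d=snap('scene','s6.png'); s=robot.get_obs(); print(s['clock'],s['tool_pos'],s['contact_force'],s['grasp_force'])
cv2.imwrite('pics/crop6.png',cv2.resize(d['frame'][160:310,250:450],None,fx=4,fy=4,interpolation=cv2.INTER_CUBIC))
E
```

```text
13.7 [ 0.56564472 -0.27186442  0.14594421] [-1.26031855  0.02421238 -1.7251688 ] 39.99943024478853
```

View pics/crop6.png

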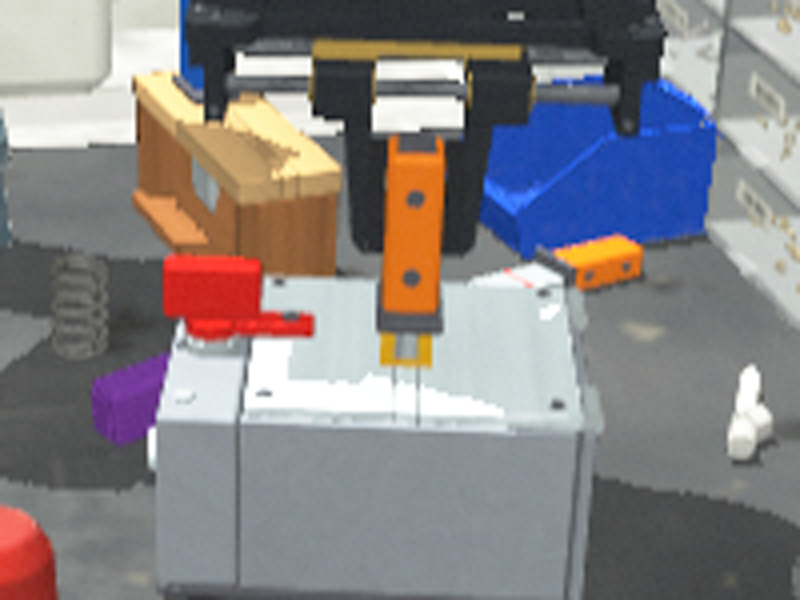

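The last view shows the blade in the slot with its red line out of sight. The collar, at (410,320), is above the guard. The turnbutton lies across the guard's front edge and the guard is shut.

```bash
python3 -c "
from station import robot; print(robot.close_job())"
```

```text
the job is handed in; nothing more can be done
None
```

I turned the turnbutton across the shut guard, then lowered the orange scraper through the slot until its red line was below the guard. I handed the job in at 13.7 s, still gripping the scraper upright with its collar clear above the guard. The purple and small orange look-alikes toppled while I worked on the turnbutton; I don't know why, and I left them where they fell.

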